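Set the suction damper of the deburring bench to its third click

ROBOT

A 6-joint arm with a two-finger parallel gripper is mounted at the origin on the work surface. World frame = base frame: x ahead of the robot, y to its left, z up, the work surface at z = 0. Lengths are in m, angles in rad, forces in N, time in s.
With the tool pointing down it reaches from about 0.2 to 0.875 m from the base axis. Payload 3.4 kg.
Tool frame: the origin (TCP) lies between the finger pads; the fingertips stand 25 mm ahead of it and the grasp point (between the pads) lies 6 mm ahead of it (r.nose_length is the z of the fingertips in the tool frame, in m); z points along the fingers, x is the direction in which the jaws open and shut, and the axes are right-handed (so a half turn about z gives the same grasp; the last joint's range is limited). The gripper opens to 94 mm and grips with 3 to 60 N. Pads are 16 mm wide; open, the fingers measure 119 mm over their backs; the gripper's body (75 mm by 177 mm) begins 78 mm behind the grasp point.
Start: joints at [1.155, 0.276, 1.505, -0, 1.361, -0.121], TCP at [0.167, 0.55, 0.23] pointing down, gripper open.
Joint ranges: [-2.89, 2.89], [-0.75, 2.08], [0.22, 2.7], [-1.18, 4.32], [0.11, 2.71], [-2.7, 2.7]. Speed limits (rad/s): [2.57, 2.57, 3.14, 3.14, 3.14, 3.14].

INTERFACE

Orientations are given as a unit quaternion [w, x, y, z].
In Python, from plant import r, gripper_to, inverse_kinematics, vision, models, telemetry gives the robot as it stands. Calls block until the motion is done:
- r.move_to(position, orientation): joint-space move of the TCP to a pose.
- r.move_l(position, rot=None, vel=0.15, guard=None): straight line of the TCP; rot=None keeps the orientation; vel is the mean speed in m/s. With guard (N) it stops when the force on the tool has changed by that much, and returns True; else False.
- r.movej(angles): joint-space move.
- gripper_to(opening, f_grip=None): finger opening in m; f_grip is the grip in N (None keeps the last); returns when the fingers have stopped.
- r.hold(seconds).
- inverse_kinematics(position, orientation): joint angles nearest the present ones, or None.
- vision.snapshot(name): name is "scene" or "top" or "wrist"; returns the picture (384x512x3 uint8, red, green, blue); there is no depth.
- vision.get_calibration(name): a dict with "fx", "fy", "cx", "cy" (pixels), "position" and "orientation" of the camera in the world. Camera axes: x right, y down, z forward; pixel columns grow to the right and rows downward; lengths in m; the calibration is good to about 2 mm. A picture is of the moment at which its call begins: read the wrist's pose just before it. get_calibration takes no time and is no camera call; for the wrist camera it gives the pose at the moment of the call.
A pose or a line that the arm cannot do raises r.PlanningError and nothing moves.
- r.sign_off(): hands the job in, once; it reports no verdict.
Trained networks look in the newest picture that a camera, given by its name, has taken for a name from the list of things; names that differ only in an ending like _2 or _b are one class to them, and where a whole thing is asked for, a point or a joint stands for the part that bears it (a point fixed in the world has none). Each returns a list of dicts, best first, with "score" (0 to 1); they miss things now and then, are a little off and sometimes report something else, mostly with a low value. They report only what shows in the picture. A call takes as long as a camera call.
- models.boxes_of(thing, camera): "at" ([x, y, z] in m, in world coordinates, good to about 4 mm: the middle of the surface that is visible of it).
- models.regions_of(thing, camera): "pixels" (384x512 bool, what is visible of it).
- models.mark_of(thing, camera): "at" ([x, y, z] in m, in world coordinates, good to about 4 mm: a listed point, or the origin of a listed thing).
Readings, each from a call of its own:
- telemetry.current_t(): time.
- telemetry.current_joints(): joint angles.
- telemetry.current_dq(): joint speeds.
- telemetry.current_joint_efforts(): joint torques, N m.
- telemetry.current_ee_pos(): TCP position.
- telemetry.current_tool_rot(): TCP orientation.
- telemetry.current_wrist_force(): force on the tool from outside, world axes, zero at the start.
- telemetry.current_torque(): the same for the moment, N m.
- telemetry.current_opening(): finger opening in m.
Only numpy, scipy, OpenCV 4.12 (cv2) and the standard library are available. Lean on these libraries where they do the work, as an engineer would, in place of code of your own. Each camera call takes 0.05 s, during which the arm holds its last target.

TASK

Reset the suction of the downdraft deburring box: with your fingertips push the damper lever in its front deck all the way back to its closed stop, then push it open again and leave it resting in the third click from there (the stop itself is not counted). Only push the lever, gently and without pinching it, and leave the parts and tools around it where they are.

Things in the scene. Friction and masses are not known exactly. Their poses are not given: they have to be found in the camera images.
- downdraft_box: fixed grey sheet-metal deburring box, 340 mm deep (its x) by 440 mm wide (its y). Origin at the centre of its underside, z up; its -x side, with the round gauge, is the front, facing the robot. On top, 130 mm above the bench: a perforated steel plate and, in front of it, a smooth metal deck with the lever's slot. Guards 41 mm high stand round the back and sides of that plate only.
- slot_closed_end (a point): point on the deck (130 mm above the bench) where the lever's axis stands at the closed stop; axes as the box's. In the box's frame it is at x = -0.115, y = -0.042. From here the slot, 8 mm wide, runs along the box's +y. A dark wedge drawn on the deck in front of the slot is thin at the closed end (-y) and thick at the open end (+y).
- tab_center (a point): centre of the damper lever's black upright thumb tab, which stands on a steel stem in the slot: 26 mm along the box's x, 12 mm along the slot (the two flanks to push on are 20 mm wide), from 4 to 28 mm above the deck; this point is 16 mm above the deck, 146 mm above the bench; axes as the box's. In the box's frame: x = -0.115, y = -0.042 + joint damper.
- damper (a joint): lever travel in m: 0 at the closed stop (box -y end), growing to the open stop at 0.084. Clicks every 14 mm: rests at 0 (stop), 0.014, 0.028, 0.042 (third click) .. 0.084; starts in any click but 0. Leaving a click takes about 8 N, fading to nothing over 7 mm at the crest half-way; about 1 mm past the crest it snaps by itself into the next click and stays. The stops are rigid.
- flange_large: turned steel flange, 96 mm across, 45 mm tall, standing on the perforated plate; leave alone
- flange_small: turned steel flange, 68 mm across, 34 mm tall, standing on the perforated plate; leave alone
- sleeve: steel sleeve, 34 mm across, 36 mm tall, standing on the front deck beyond the open end of the slot; leave alone
- stepped_pin: brass pin with a thick foot, 28 mm across, 42 mm tall, standing on the front deck beyond the closed end of the slot; leave alone
- deburr_brush: wooden-handled brush, 200 mm long, lying on the bench beside the box; leave alone
- oil_bottle: white bottle, 56 mm across, 150 mm tall, standing on the bench beside the box; leave alone

How it is judged:
By the outcome, as a careful person would: the job done as asked, in the order asked, and still so for the second after the job is handed in, with the robot touching nothing.
It also fails if it takes over 64 s, if anything falls off the work surface, if the arm or the gripper's body presses on something with over 40 N, if the wrist force passes 120 N, or if a joint passes its speed limit or range.

## Working session

There is one attempt and no reset: what is moved stays moved. The work goes in short steps, each a Python script; the robot and the scene stay as the last script left them, time stands still between calls to the robot, and variables do not carry over. Pictures are saved under pics/ and viewed, and the job is handed in when it is done.

```bash
ls; mkdir -p pics; python3 - <<'E'
from plant import r, vision, models, telemetry
import cv2
for c in ("scene","top","wrist"):
    im=vision.snapshot(c); cv2.imwrite(f"pics/a_{c}.png",im[:,:,::-1])
    k=vision.get_calibration(c); print(c,k)
    for t in ("slot_closed_end","tab_center","downdraft_box","sleeve","stepped_pin","oil_bottle"):
        print(t,[(d["score"],d["at"]) for d in models.mark_of(t,c)[:2]])
print(telemetry.current_t(), r.nose_length)
E
```

```text
pics
scene {'fx': 457.077932098258, 'fy': 457.077932098258, 'cx': 250.9725017642171, 'cy': 188.2036789439076, 'position': array([ 1.30489479, -0.38031196,  0.80021168]), 'orientation': array([-0.36589222,  0.78483209,  0.45580454, -0.20592157])}
slot_closed_end [(0.87, [0.5286, -0.0423, 0.1282])]
tab_center [(0.49, [0.5284, 0.0007, 0.1434])]
downdraft_box [(0.76, [0.644, 0.0027, -0.0041])]
sleeve [(0.6, [0.5146, 0.1587, 0.1287])]
stepped_pin [(0.49, [0.5492, -0.1687, 0.1311])]
oil_bottle []
top {'fx': 388.2756467694318, 'fy': 388.2756467694318, 'cx': 252.77270143922956, 'cy': 187.1772623944994, 'position': array([0.50414652, 0.03169475, 1.06559555]), 'orientation': array([-0.05075068,  0.71106749, -0.69994579,  0.04339684])}
slot_closed_end [(0.79, [0.5272, -0.0401, 0.1283])]
tab_center [(0.61, [0.525, 0.0041, 0.146])]
downdraft_box [(0.87, [0.6453, 0.0046, -0.0025])]
sleeve [(0.47, [0.5155, 0.1567, 0.1303])]
stepped_pin [(0.49, [0.545, -0.168, 0.1288])]
oil_bottle [(0.78, [0.5809, 0.3134, -0.0011])]
wrist {'fx': 297.31213787820394, 'fy': 297.31213787820394, 'cx': 254.57370697794994, 'cy': 192.3851691823657, 'position': array([0.09877994, 0.57100485, 0.38530539]), 'orientation': array([0.10201617, 0.79711537, 0.59030054, 0.07579621])}
slot_closed_end []
tab_center []
downdraft_box []
sleeve []
stepped_pin []
oil_bottle []
1.05 0.025
```

View pics/a_top.png

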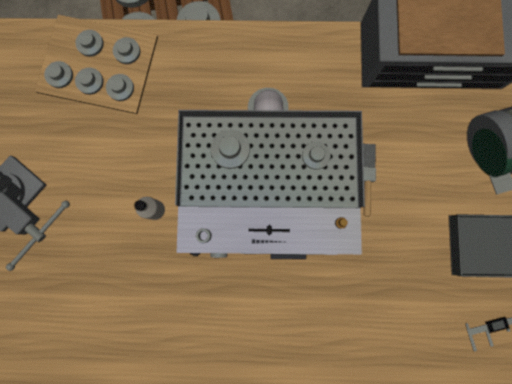

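View pics/a_scene.png

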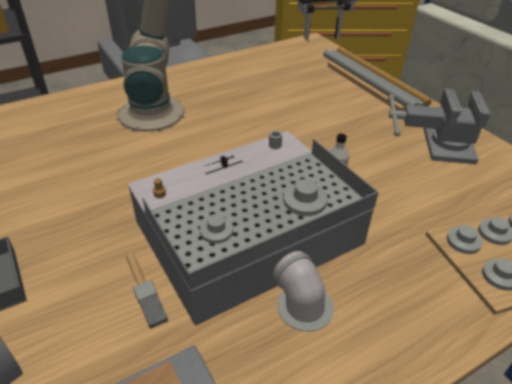

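The top view shows the deck's front edge level at row 253, the slot across columns 249–290 at row 230, and the tab near column 269. The sleeve is at (204,235) and the pin at (341,223). The lever looks to be about mid-travel. Next I'll measure the box yaw.

```bash
cat > h.py <<'E'
from plant import r, gripper_to, inverse_kinematics, vision, models, telemetry
import numpy as np, cv2
from scipy.spatial.transform import Rotation as R
def ray(k,u,v,z):
    q=np.asarray(k["orientation"]); M=R.from_quat([*q[1:],q[0]]).as_matrix()
    d=M@np.array([(u-k["cx"])/k["fx"],(v-k["cy"])/k["fy"],1]); p=np.asarray(k["position"]); return p+d*(z-p[2])/d[2]
def proj(k,P):
    q=np.asarray(k["orientation"]); M=R.from_quat([*q[1:],q[0]]).as_matrix()
    c=M.T@(np.asarray(P)-k["position"]); return c[0]/c[2]*k["fx"]+k["cx"],c[1]/c[2]*k["fy"]+k["cy"]
E
python3 - <<'E'
from h import *
k=vision.get_calibration("top"); im=cv2.imread("pics/a_top.png"); g=cv2.cvtColor(im,cv2.COLOR_BGR2GRAY)
# front edge: subpixel gradient rows
pts=[]
for u in list(range(232,265))+list(range(310,355)):
    c=np.diff(g[246:260,u].astype(float)); i=int(np.argmin(c)); w=np.abs(c[max(0,i-1):i+2]); pts.append((u,246+.5+max(0,i-1)+(w*np.arange(len(w))).sum()/w.sum()))
pts=np.array(pts); a,b=np.polyfit(pts[:,0],pts[:,1],1); print("edge",a,b,np.std(pts[:,1]-a*pts[:,0]-b))
P=[ray(k,u,a*u+b,.13) for u in (178,361)]; print(P)
d=P[0]-P[1]; print("yaw", np.degrees(np.arctan2(-d[0],d[1])))
print(ray(k,249,230,.13),ray(k,290,230,.13),ray(k,269,230,.158))
q=telemetry.current_tool_rot();print(q, R.from_quat([*q[1:],q[0]]).as_matrix().round(3))
cv2.imwrite("pics/a_zoom.png",cv2.resize(im[200:260,190:355],None,fx=4.8,fy=4.8,interpolation=cv2.INTER_CUBIC))
E
```

```text
edge 0.00974355437507291 250.61793506746207 0.3204662507154504
[array([0.47016425, 0.21800736, 0.13      ]), array([ 0.47325048, -0.21665376,  0.13      ])]
yaw 0.4068112736467218
[0.52582719 0.04982133 0.13      ] [ 0.52741406 -0.04832189  0.13      ] [0.52592964 0.00281358 0.158     ]
[-2.95482398e-05  8.03266694e-01  5.95619521e-01  6.54296316e-05] [[ 0.29   0.957  0.   ]
 [ 0.957 -0.29   0.   ]
 [ 0.     0.    -1.   ]]
```

View pics/a_zoom.png

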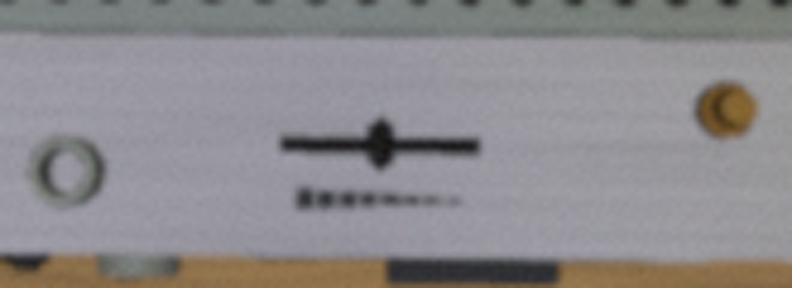

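Box yaw is about 0.2–0.4°, the closed end is at about (0.527, −0.042), and the tab is at y≈0.002, so the joint is at about 0.042–0.044. I'll approach on the open (+y) side with the fingers closed, then find contact.

```bash
cat >> h.py <<'E'
def st(m=""):
    print(m,"t%.2f"%telemetry.current_t(),np.round(telemetry.current_ee_pos(),4),np.round(telemetry.current_wrist_force(),2),flush=True)
def snap(c,n,box=None):
    im=vision.snapshot(c)[:,:,::-1]
    if box: y0,y1,x0,x1=box; im=cv2.resize(im[y0:y1,x0:x1],None,fx=4,fy=4,interpolation=cv2.INTER_CUBIC)
    cv2.imwrite("pics/%s.png"%n,im)
E
python3 - <<'E'
from h import *
qs=[[0,1,0,0],[0,0,1,0]]
j0=np.array(telemetry.current_joints())
c=[(np.abs(np.array(j)-j0).max(),q,j) for q in qs if (j:=inverse_kinematics([.526,.047,.26],q)) is not None]
c.sort(key=lambda e:e[0]); print(c)
q=c[0][1]
gripper_to(0.0); st("closed"); print(telemetry.current_opening())
r.move_to([.526,.047,.26],q); st()
snap("top","b_top"); snap("wrist","b_wrist")
r.move_l([.526,.047,.167],vel=.1,guard=5); st("down")
g=r.move_l([.526,.010,.167],vel=.02,guard=2.5); st("contact %s"%g)
E
```

```text
[(np.float64(1.19768597661313), [0, 1, 0, 0], array([-4.26798772e-02,  1.89204769e-01,  1.54950594e+00, -4.44089210e-16,
        1.40288194e+00, -4.26798772e-02]))]
closed t2.47 [0.1671 0.5502 0.2305] [-0.05 -1.12  0.56]
0.0004180530638707778
 t4.68 [0.5259 0.0479 0.26  ] [-1.01 -0.18  0.32]
down t5.87 [0.5265 0.047  0.1676] [0.44 0.18 0.1 ]
contact True t7.20 [0.5259 0.0183 0.1667] [0.73 1.04 1.99]
```

```bash
python3 - <<'E'
from h import *
st()
snap("wrist","c_wrist"); snap("scene","c_scene",(120,220,130,310))
for i in range(4): r.hold(.1); st()
E
```

```text
t7.20 [0.5259 0.0183 0.1667] [0.73 1.04 1.99]
 t7.40 [0.5256 0.0183 0.1663] [0.67 0.97 1.06]
 t7.50 [0.5255 0.0183 0.1663] [0.29 1.05 1.72]
 t7.60 [0.5255 0.0183 0.1663] [-0.33  1.64  0.9 ]
 t7.70 [0.5255 0.0183 0.1663] [1.2  1.65 1.36]
```

View pics/c_wrist.png

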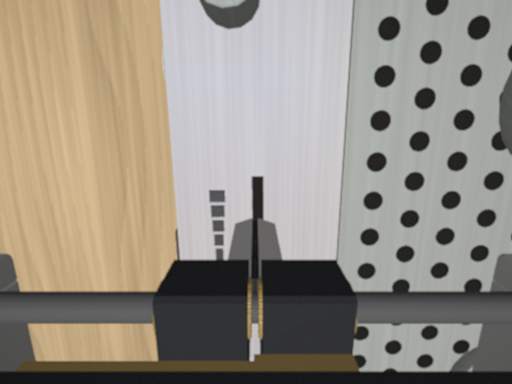

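View pics/c_scene.png

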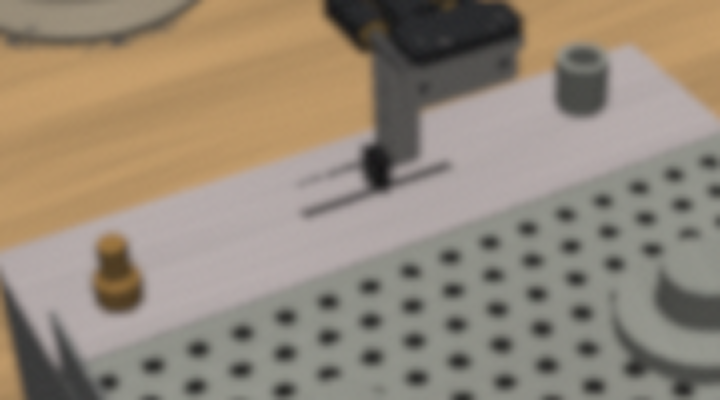

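In the scene crop, the fingers stand right against the tab's open flank. In the wrist view the slot (column 257) is centred on the fingers. I'll push it closed in short steps while watching the force.

```bash
python3 - <<'E'
from h import *
y=.0183
while y>-.0235:
    y-=.0035
    g=r.move_l([.526,y,.167],vel=.025,guard=13); st("%.4f %s"%(y,g))
    if g: break
snap("scene","d_scene",(120,220,130,310)); snap("wrist","d_wrist")
E
```

```text
0.0148 False t7.98 [0.5256 0.0165 0.1664] [ 1.05  5.6  -1.58]
0.0113 False t8.28 [0.5255 0.0106 0.1667] [ 0.37  0.3  -0.52]
0.0078 False t8.57 [0.526  0.0073 0.1671] [ 0.15 -0.61 -0.15]
0.0043 False t8.86 [0.526  0.0044 0.1671] [0.06 1.63 0.59]
0.0008 False t9.15 [0.526  0.0027 0.1671] [0.06 5.7  1.21]
-0.0027 False t9.44 [ 0.526  -0.0032  0.167 ] [ 0.32 -1.32  0.62]
-0.0062 False t9.73 [ 0.526  -0.0067  0.167 ] [-0.03 -0.39  0.3 ]
-0.0097 False t10.03 [ 0.5259 -0.0096  0.167 ] [ 0.18  0.65 -0.28]
-0.0132 False t10.32 [ 0.526  -0.0113  0.167 ] [-0.15  5.87  0.53]
-0.0167 False t10.61 [ 0.526  -0.0172  0.167 ] [-0.47  0.28 -0.16]
-0.0202 False t10.90 [ 0.5261 -0.0207  0.167 ] [-0.01 -0.66 -0.44]
-0.0237 False t11.19 [ 0.526  -0.0235  0.167 ] [0.04 1.12 0.61]
```

View pics/d_scene.png

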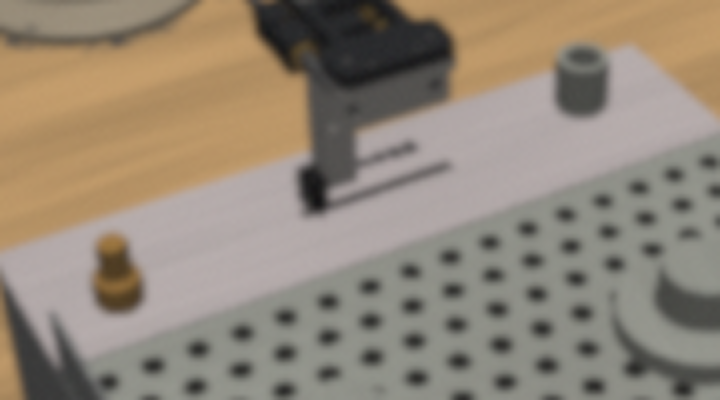

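That crossed three detents. Pushing on with a guard will confirm whether this is the rigid stop.

```bash
python3 - <<'E'
from h import *
y=-.0235
while y>-.034:
    y-=.0015
    g=r.move_l([.526,y,.167],vel=.02,guard=6); st("%.4f %s"%(y,g))
    if telemetry.current_wrist_force()[1]>10.5: break
E
```

```text
-0.0250 False t11.54 [ 0.526  -0.0236  0.167 ] [-0.98  4.75  0.81]
-0.0265 False t11.79 [ 0.526  -0.0238  0.1671] [0.34 7.68 1.24]
-0.0280 False t12.04 [ 0.526  -0.0239  0.1671] [ 0.61 12.27  3.07]
```

It's the rigid stop: 12 N and no movement. Now I'll back off, go over to the closed side and push it open.

```bash
python3 - <<'E'
from h import *
r.move_l([.526,-.012,.167],vel=.05); st("off")
snap("scene","e_scene",(120,220,130,310))
r.move_l([.526,-.012,.215],vel=.12)
snap("top","e_top",(200,260,190,355))
r.move_l([.526,-.080,.215],vel=.12)
r.move_l([.526,-.080,.167],vel=.1,guard=6); st("down"); r.hold(.2)
y=-.080
while y<-.05:
    y+=.0015
    g=r.move_l([.526,y,.167],vel=.03); r.hold(.1)
    f=np.mean([telemetry.current_wrist_force()[1] for _ in range(3)])
    st("%.4f"%y)
    if f<-2.5: break
E
```

```text
off t12.51 [ 0.526  -0.0123  0.167 ] [0.76 0.92 0.27]
down t14.51 [ 0.5263 -0.0798  0.1673] [ 0.12  0.47 -0.33]
-0.0785 t15.06 [ 0.526  -0.0785  0.1671] [-0.4   0.8  -0.26]
-0.0770 t15.41 [ 0.526 -0.077  0.167] [-0.35  0.44  0.42]
-0.0755 t15.76 [ 0.526  -0.0755  0.167 ] [-0.74 -0.57 -0.33]
-0.0740 t16.11 [ 0.526 -0.074  0.167] [-0.21  0.12  0.34]
-0.0725 t16.46 [ 0.526  -0.0725  0.167 ] [-0.94 -0.21 -0.58]
-0.0710 t16.81 [ 0.526 -0.071  0.167] [-0.01 -0.8  -0.29]
-0.0695 t17.16 [ 0.526  -0.0695  0.167 ] [ 0.94  0.44 -0.57]
-0.0680 t17.51 [ 0.526 -0.068  0.167] [0.15 1.2  0.3 ]
-0.0665 t17.86 [ 0.526  -0.0665  0.167 ] [ 0.49  0.2  -0.3 ]
-0.0650 t18.21 [ 0.526 -0.065  0.167] [-0.19 -0.12  0.6 ]
-0.0635 t18.56 [ 0.526  -0.0635  0.167 ] [ 0.47 -0.54 -0.87]
-0.0620 t18.91 [ 0.526 -0.062  0.167] [ 0.47 -0.56  0.22]
-0.0605 t19.26 [ 0.526  -0.0605  0.167 ] [ 0.49 -0.68 -0.39]
-0.0590 t19.61 [ 0.526 -0.059  0.167] [-0.03  0.23 -0.39]
-0.0575 t19.96 [ 0.526  -0.0575  0.167 ] [-0.83  0.21  0.16]
-0.0560 t20.31 [ 0.526 -0.056  0.167] [ 0.2   0.34 -0.15]
-0.0545 t20.66 [ 0.526  -0.0545  0.167 ] [ 0.35 -0.08  0.25]
-0.0530 t21.01 [ 0.526  -0.0539  0.167 ] [-0.02 -5.93 -1.47]
```

View pics/e_top.png

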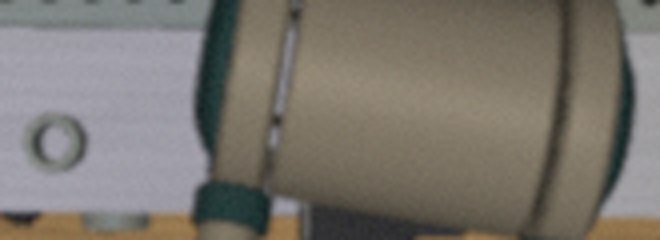

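View pics/e_scene.png

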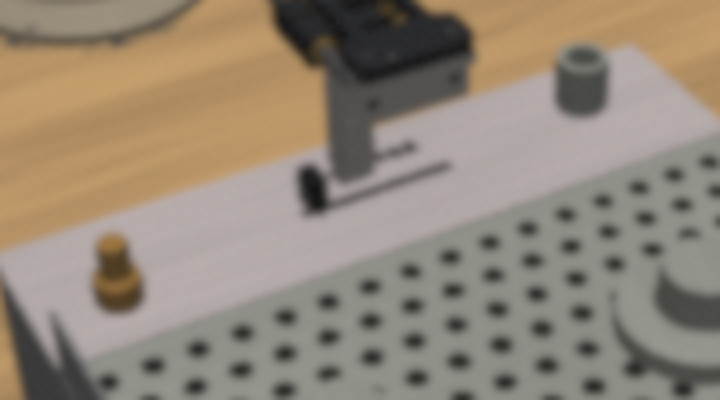

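Contact on the closed flank is at y≈−0.054, so click three has the fingers at y≈−0.012, with the snap just past −0.018. The scene view also shows the lever staying at the closed end after release.

```bash
python3 - <<'E'
from h import *
for y in [-.050,-.0465,-.043,-.040,-.0365,-.033,-.0295,-.026,-.0235,-.022,-.0205,-.019,-.0175,-.016]:
    g=r.move_l([.526,y,.167],vel=.025,guard=14); st("%.4f %s"%(y,g))
    if g: break
r.hold(.2); st()
snap("scene","f_scene",(120,220,130,310))
E
```

```text
-0.0500 False t21.27 [ 0.526  -0.0499  0.167 ] [ 0.14 -3.11 -0.59]
-0.0465 False t21.57 [ 0.5259 -0.0453  0.1669] [-0.53 -0.43 -0.05]
-0.0430 False t21.86 [ 0.526  -0.0426  0.167 ] [0.54 0.73 0.01]
-0.0400 False t22.12 [ 0.5261 -0.0403  0.167 ] [ 0.08 -2.29  0.02]
-0.0365 False t22.42 [ 0.5261 -0.0382  0.1671] [ 0.28 -5.54 -0.65]
-0.0330 False t22.71 [ 0.5259 -0.0323  0.167 ] [-0.12  0.26 -0.48]
-0.0295 False t23.00 [ 0.5259 -0.0291  0.167 ] [-0.59 -0.45  0.07]
-0.0260 False t23.29 [ 0.5261 -0.0263  0.167 ] [-0.19 -2.09  0.11]
-0.0235 False t23.54 [ 0.5261 -0.0254  0.1671] [-0.62 -5.68  0.32]
-0.0220 False t23.79 [ 0.5261 -0.0236  0.1671] [-0.72 -4.94 -0.52]
-0.0205 False t24.04 [ 0.526  -0.0202  0.167 ] [-0.33 -1.67  1.18]
-0.0190 False t24.29 [ 0.5259 -0.0182  0.167 ] [-0.3   0.52  0.2 ]
-0.0175 False t24.54 [ 0.526  -0.0172  0.167 ] [0.46 1.09 0.18]
-0.0160 False t24.79 [ 0.526  -0.0159  0.167 ] [ 0.11  0.39 -0.14]
 t24.99 [ 0.526 -0.016  0.167] [ 0.12 -0.74 -0.05]
```

View pics/f_scene.png

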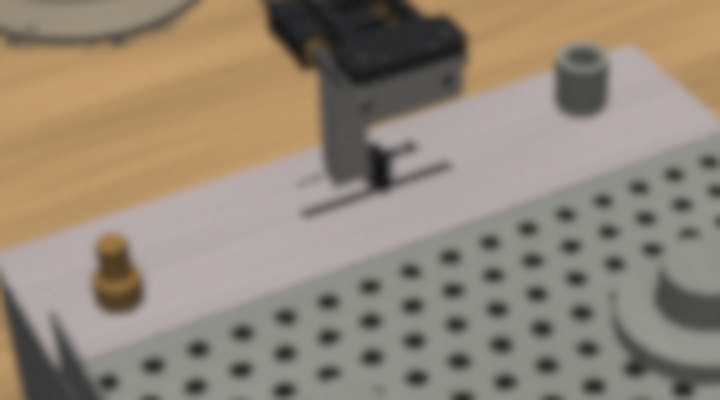

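Three crests have been crossed and the tab has moved ahead of the fingers. It's at about (380,168) in the crop, the same place as its start position. I'll retreat and check from above.

```bash
python3 - <<'E'
from h import *
r.move_l([.526,-.030,.167],vel=.05); r.move_l([.526,-.030,.26],vel=.12)
r.move_to([.30,.40,.30],[0,1,0,0]); st()
snap("top","g_top",(200,260,190,355))
print("top",[(d["score"],d["at"]) for d in models.mark_of("tab_center","top")[:2]],[(d["score"],d["at"]) for d in models.mark_of("slot_closed_end","top")[:2]])
snap("scene","g_scene",(120,220,130,310))
print("scene",[(d["score"],d["at"]) for d in models.mark_of("tab_center","scene")[:2]],[(d["score"],d["at"]) for d in models.mark_of("slot_closed_end","scene")[:2]])
for t in("sleeve","stepped_pin"): print(t,[d["at"] for d in models.mark_of(t,"scene")[:1]])
E
```

```text
t28.18 [0.3007 0.3995 0.2998] [ 0.34  0.42 -0.37]
top [(0.45, [0.5265, 0.0034, 0.1484])] [(0.73, [0.526, -0.0391, 0.1297])]
scene [(0.42, [0.5304, 0.0001, 0.1457])] [(0.81, [0.5281, -0.0374, 0.1289])]
sleeve [[0.517, 0.158, 0.1286]]
stepped_pin [[0.5498, -0.1713, 0.1329]]
```

View pics/g_top.png

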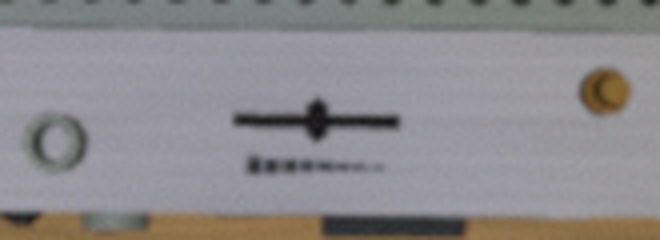

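View pics/g_scene.png

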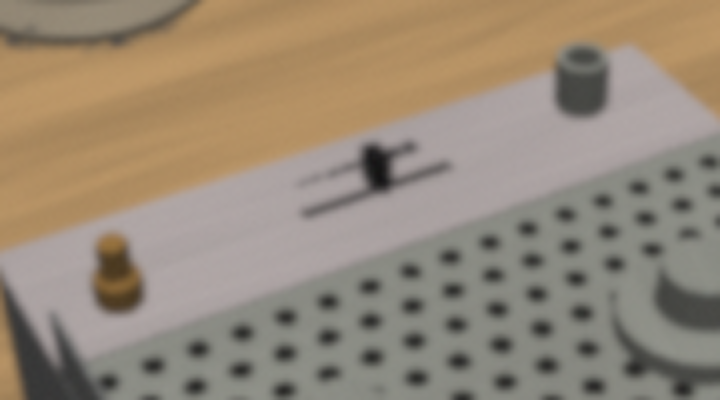

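In the top crop the tab sits at the middle of the slot (column 317, slot 233–400), which is joint 0.042. The sleeve and pin are where they were and the arm is clear.

```bash
python3 -c "
from h import *
r.sign_off(); st()"
```

```text
the job is handed in; nothing more can be done
the job is handed in; nothing more can be done
```

The damper lever was pushed to its closed stop, then open again, and is resting in the third click. I handed the job in at about 28 s of the 64 s allowed.

- **Closing:** I pushed the lever with closed fingertips from its starting position, which was already the third click. It crossed three clicks and met the rigid stop, where it didn't move at 12 N. It stayed at the closed end when I backed off.
- **Opening:** From the other side I crossed exactly three crests, with about 6 N as the highest reading. The lever then snapped ahead of the fingers, and I retreated clear of it.
- **Last checks:** The top view shows the tab at mid-slot. The networks put it 42 mm (top camera) and 37 mm (scene camera) from the closed end. The scene value is about 5 mm off but still nearest the third click, and the networks are only good to about 4 mm. The sleeve and pin read within about 3 mm of their first positions and look unmoved in the pictures. I didn't re-measure the flanges, brush or bottle, but the arm never went near the flanges or brush while low.
- **Disagreement:** The contacts put the closed end about 3 mm further towards open than the first camera estimate, so I worked from the contacts.

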